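Point out the faulty valve and its spare, then log it

TASK

Report the faulty valve to the camera over the service bench: point straight down at the blue-capped valve fitted on the opened analyser's circuit board, with the fingertips centred just above its cap (no more than about 4 cm), and stay there for at least one full second; then point in the same way, as long, at the blue-capped spare valve in the grey tray. Then press the green button fully down to log the report, and let it come up again. Do not touch the valves, the analyser or the tray, do not point at any other valve on the way, pick nothing up, and leave everything else where it stands.

Things in the scene. Friction and masses are not known exactly. Their poses are not given: they have to be found in the camera images.
- fitted_blue: The valve with the blue cap FITTED on the green circuit board of the opened analyser, fixed: solenoid valve cartridge: square brass foot 30 mm, black coil, round plain blue cap 34 mm across and flat on top; 52 mm tall over all, upright. Origin: centre of the underside, so the top of the cap is 52 mm above it (z axis up). The three fitted valves stand 65 mm apart in one row, in any order.
- fitted_red: The valve with the red cap FITTED on the green circuit board of the opened analyser, fixed: solenoid valve cartridge: square brass foot 30 mm, black coil, round plain red cap 34 mm across and flat on top; 52 mm tall over all, upright. Origin: centre of the underside, so the top of the cap is 52 mm above it (z axis up). The three fitted valves stand 65 mm apart in one row, in any order.
- fitted_yellow: The valve with the yellow cap FITTED on the green circuit board of the opened analyser, fixed: solenoid valve cartridge: square brass foot 30 mm, black coil, round plain yellow cap 34 mm across and flat on top; 52 mm tall over all, upright. Origin: centre of the underside, so the top of the cap is 52 mm above it (z axis up). The three fitted valves stand 65 mm apart in one row, in any order.
- spare_blue: The SPARE valve with the blue cap, loose (about 0.12 kg), standing in the half nearer the robot of the grey spares tray, no circuit board under it: solenoid valve cartridge: square brass foot 30 mm, black coil, round plain blue cap 34 mm across and flat on top; 52 mm tall over all, upright. Origin: centre of the underside, so the top of the cap is 52 mm above it (z axis up). The three spares stand 65 mm apart in one row, in any order.
- spare_red: The SPARE valve with the red cap, loose (about 0.12 kg), standing in the half nearer the robot of the grey spares tray, no circuit board under it: solenoid valve cartridge: square brass foot 30 mm, black coil, round plain red cap 34 mm across and flat on top; 52 mm tall over all, upright. Origin: centre of the underside, so the top of the cap is 52 mm above it (z axis up). The three spares stand 65 mm apart in one row, in any order.
- spare_yellow: The SPARE valve with the yellow cap, loose (about 0.12 kg), standing in the half nearer the robot of the grey spares tray, no circuit board under it: solenoid valve cartridge: square brass foot 30 mm, black coil, round plain yellow cap 34 mm across and flat on top; 52 mm tall over all, upright. Origin: centre of the underside, so the top of the cap is 52 mm above it (z axis up). The three spares stand 65 mm apart in one row, in any order.
- unit: The opened analyser: aluminium chassis 160 x 240 x 30 mm with a green circuit board on top (board surface 34 mm above the bench, fan, heat sink and other small parts up to 60 mm above the bench, valve caps 86 mm above it), fixed, left or right of the middle. Origin: centre of the underside; y along the row of valves.
- tray: The grey spares tray, 120 x 230 mm, walls 18 mm high, floor 4 mm thick, one divider along its length, fixed, on the other side of the middle from the analyser. Origin: centre of the underside; y along the row of spares, which stand in its half nearer the robot (the tops of their caps 56 mm above the bench).
- log_button_top (a point): Centre of the top of the round green push button (32 mm across) in its small grey housing on the bench in front of the analyser and tray, nearest the robot. It is pressed straight down.
- log_button (a joint): Travel of the green button in m: 0 when out, 0.006 when fully down; a spring (about 5 N when fully down) brings it back.
- jar: Bystander: white jar with a red lid, 60 mm across, 80 mm tall, loose. Origin: centre of the underside.
- amber: Bystander: amber glass bottle, 52 mm across, 120 mm tall, loose. Origin: centre of the underside.
- flask: Bystander: steel sampling flask, 46 mm across, 128 mm tall, loose. Origin: centre of the underside.
- beaker: Bystander: clear glass beaker, 66 mm across, 80 mm tall, loose. Origin: centre of the underside.
- screwdriver: Bystander: screwdriver with an orange handle lying on the bench, loose.
- wrench: Bystander: steel wrench lying on the bench, loose.
There are look-alikes about, which are no part of the job. There is more than one size of the part that bears log_button_top; the job needs the smaller.

How it is judged:
By the outcome, as a careful person would: the job done as asked, in the order asked, and still so for the second after the job is handed in, with the robot touching nothing.
It also fails if it takes over 58 s, if anything falls off the work surface, if the arm or the gripper's body presses on something with over 40 N, if the wrist force passes 120 N, or if a joint passes its speed limit or range.

ROBOT

A 7-joint arm with a two-finger parallel gripper is mounted at the origin on the work surface. World frame = base frame: x ahead of the robot, y to its left, z up, the work surface at z = 0. Lengths are in mm, angles in rad, forces in N, time in s.
With the tool pointing down it reaches from about 400 to 850 mm from the base axis. Payload 4.4 kg.
Tool frame: the origin (TCP) lies between the finger pads; the fingertips stand 19 mm ahead of it and the grasp point (between the pads) is the TCP; z points along the fingers, y is the direction in which the jaws open and shut (so a half turn about z gives the same grasp; the last joint's range is limited). The gripper opens to 94 mm and grips with 3 to 60 N. Pads are 16 mm wide; open, the fingers measure 119 mm over their backs; the gripper's body (75 mm by 177 mm) begins 78 mm behind the grasp point.
Start: joints at [-1.272, 0.628, 0.038, 1.517, -0.027, 0.996, -0.02], TCP at [231.872, 607.251, 189.878] pointing down, gripper open.
Joint ranges: [-3.06, 3.06], [-0.37, 2.12], [-1.25, 1.32], [0.18, 2.47], [-1.1, 4.24], [0.23, 1.98], [-2.94, 2.94]. Speed limits (rad/s): [2.57, 2.57, 3.14, 3.14, 3.14, 3.14, 3.14].

INTERFACE

Orientations are given as a 3x3 rotation matrix whose columns are the frame's x, y, z axes.
In Python, from station import r gives the robot as it stands.
- The arm moves only by the shell command python3 -m pendant 'ROWS' [FORCE]. ROWS is JSON, a list of rows, each a list of 3 entries, a list of its own where there are three numbers: the shift along the tool's x, y, z in cm, then the turn about the tool's z in degrees, then the gripper's target within -1 to 1 (fully open at 1, half-way at 0, shut at -1). A call has 1 to 20 rows; each row shifts and turns the commanded pose from where the row before left it, along the tool's axes as they then stand; what a row does not reach is not made up. A row lasts 1/10 s, in which the tool goes at most 50 mm and 8.59 degrees, less where a joint would pass 70% of its speed; a pose out of reach is approached as far as the arm can. A call is refused whole if a number of a shift passes 5 or a number of a turn 8.59, either way. A call with a gripper value outside its range is refused whole. The fingers move at their own pace and stop on an object; FORCE is the grip in N (left out, the last holds). Time passes only in rows, so rows that do not move let the fingers close. It gives the time, the measured TCP pose, the force and the opening at its end, in the units of the state.
- r.sense(): the state, without advancing time (a new reading comes with each control period).
- r.snapshot(name): name is "scene" or "top"; returns (picture, depth): 480x640x3 uint8, red, green, blue; 480x640 float32, mm along the optical axis (not along the pixel's ray), 0 where there is no reading.
- r.calibration(name): a dict with "camera_matrix" (3x3 intrinsics, pixels), "rvec" (rotation vector, rad) and "tvec" (3), from world to camera coordinates, as OpenCV has them. Camera axes: x right, y down, z forward; pixel columns grow to the right and rows downward; lengths in mm; the calibration is good to about 2 mm. A picture is of the moment at which its call begins. calibration takes no time and is no camera call.
- r.job_done(): hands the job in, once; it reports no verdict.
The state is a dict: "time": time; "joint_positions": joint angles; "dq": joint speeds; "effort": joint torques, N m; "tool_pos": TCP position; "eef_rot": TCP orientation; "wrist_force": force on the tool from outside, world axes, zero at the start; "wrist_torque": the same for the moment, N m; "gripper_width": finger opening in mm.
Only numpy, scipy, OpenCV 4.12 (cv2) and the standard library are available. Lean on these libraries where they do the work, as an engineer would, in place of code of your own. Each camera call takes 0.05 s, during which the arm holds its last target.

## Working session

There is one attempt and no reset: what is moved stays moved. The work goes in short steps, Python scripts to look and compute and a shell command to move; the robot and the scene stay as the last step left them, time stands still between calls to the robot, and variables do not carry over. Pictures are saved under pics/ and viewed, and the job is handed in when it is done.

```bash
ls; mkdir -p pics; python3 - <<'E'
from station import r
import cv2,numpy as np
print(r.sense())
for n in("scene","top"):
    p,d=r.snapshot(n); cv2.imwrite(f"pics/{n}0.png",p[:,:,::-1]); np.savez(f"{n}0.npz",p=p,d=d)
    print(n,r.calibration(n))
E
```

```text
pics
{'time': 0.0, 'joint_positions': array([-1.27178251,  0.62930866,  0.0384701 ,  1.51832961, -0.02697738,
        0.9963329 , -0.01999825]), 'dq': array([-0.00016457,  0.00184649, -0.00031191, -0.00157338, -0.00048817,
        0.00210023,  0.00076913]), 'effort': array([-1.45186918e-03, -5.49735725e+01,  1.14371069e+00, -1.86633128e+01,
       -5.20037091e-02,  2.33374082e-02,  1.49435950e-04]), 'tool_pos': array([231.65417574, 606.58190564, 188.99125983]), 'eef_rot': array([[-9.34187423e-01,  3.56782129e-01, -6.09505815e-04],
       [ 3.56782645e-01,  9.34185772e-01, -1.75716096e-03],
       [-5.75319676e-05, -1.85897876e-03, -9.99998270e-01]]), 'wrist_force': array([-0.42226623, -0.23569655,  0.14941063]), 'wrist_torque': array([-0.03306029, -0.02797762,  0.02215144]), 'gripper_width': 94.09406942368993}
scene {'camera_matrix': array([[534.836159  ,   0.        , 313.64411851],
       [  0.        , 534.836159  , 239.42638287],
       [  0.        ,   0.        ,   1.        ]]), 'rvec': array([ 0.84894473,  2.72291513, -0.80294812]), 'tvec': array([ 462.43535363, -236.39696501, 1551.41585285])}
top {'camera_matrix': array([[433.51503176,   0.        , 320.06504246],
       [  0.        , 433.51503176, 252.16637283],
       [  0.        ,   0.        ,   1.        ]]), 'rvec': array([ 2.14639061, -2.1374955 ,  0.18408803]), 'tvec': array([ -25.72550107,  602.35432589, 1218.87292432])}
```

View pics/scene0.png

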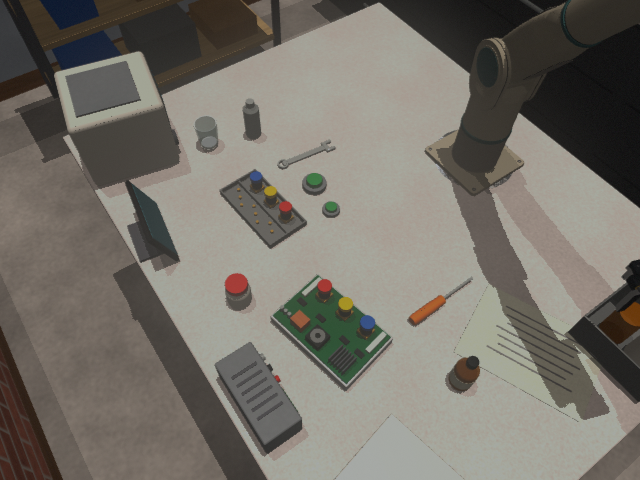

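View pics/top0.png

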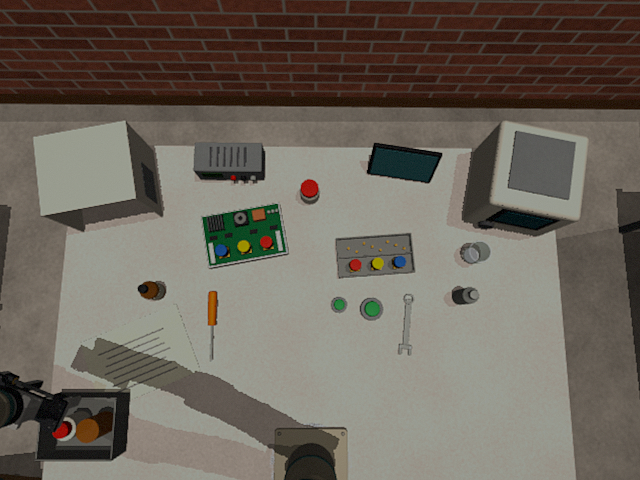

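```bash
cat > h.py <<'E'
import numpy as np,cv2
from station import r
def cast(n,u,v,z):
    c=r.calibration(n);R,_=cv2.Rodrigues(c["rvec"]);t=c["tvec"].ravel()
    d=R.T@np.linalg.solve(c["camera_matrix"],[u,v,1.]);o=-R.T@t
    return o+d*(z-o[2])/d[2]
def pt(n,u,v,dep):
    c=r.calibration(n);R,_=cv2.Rodrigues(c["rvec"])
    return R.T@(np.linalg.solve(c["camera_matrix"],[u,v,1.])*dep-c["tvec"].ravel())
E
python3 - <<'E'
from h import *
rng={"red":[(0,6),(174,180)],"yellow":[(24,34)],"blue":[(105,125)],"green":[(55,75)]}
for n in("top","scene"):
    f=np.load(n+"0.npz");p,d=f["p"],f["d"];h=cv2.cvtColor(p,cv2.COLOR_RGB2HSV)
    for k,rs in rng.items():
        m=sum(cv2.inRange(h,(a,140,60),(b,255,255)) for a,b in rs)
        N,L,S,C=cv2.connectedComponentsWithStats(m)
        for i in range(1,N):
            if 30<S[i,4]<1000:
                u,v=C[i];dep=np.median(d[L==i]);w=pt(n,u,v,dep)
                print(n,k,S[i],C[i].round(1),"depth pt",w.round(0),"z86",cast(n,u,v,86).round(0)[:2],"z56",cast(n,u,v,56).round(0)[:2])
p=np.load("top0.npz")["p"];cv2.imwrite("pics/crop0.png",cv2.resize(p[190:330,190:430],None,fx=3.3,fy=3.3,interpolation=cv2.INTER_CUBIC)[:,:,::-1])
E
```

```text
top red [ 3  0 16  9 38] [10.3  3.3] depth pt [1492. 1056.  -60.] z86 [1374.  941.] z56 [1398.  965.]
top red [424   2  16  10  46] [430.2   5.8] depth pt [1491. -405.  -50.] z86 [1381. -366.] z56 [1405. -375.]
top red [485   3  11  12  32] [489.9   8.8] depth pt [1491. -619.  -61.] z86 [1373. -553.] z56 [1397. -567.]
top red [441  17  15   8  36] [448.2  20.3] depth pt [1493. -491. -125.] z86 [1331. -420.] z56 [1354. -430.]
top red [528  56  14   8  33] [534.2  59.2] depth pt [1489. -920. -350.] z86 [1201. -680.] z56 [1221. -696.]
top red [301 179  17  18 244] [309.  187.8] depth pt [788.  10.  80.] z86 [786.  10.] z56 [795.  10.]
top red [260 236  12  12 105] [265.9 241.7] depth pt [626. 132.  85.] z86 [626. 131.] z56 [632. 135.]
top red [350 259  11  12 102] [355.  264.3] depth pt [ 566. -125.   55.] z86 [ 562. -122.] z56 [ 566. -124.]
top red [ 52 423  17  16 162] [ 60.6 431.3] depth pt [119. 648. 110.] z86 [113. 661.] z56 [106. 678.]
top yellow [237 240  13  12 119] [243.1 245.7] depth pt [614. 196.  86.] z86 [614. 196.] z56 [619. 201.]
top yellow [372 258  12  11 107] [377.5 26
[... 440 characters left out ...]
t [ 441. -174.   30.] z86 [ 439. -167.] z56 [ 440. -171.]
scene red [279 201  13  11 100] [285. 206.] depth pt [ 566. -126.   57.] z86 [ 577. -108.] z56 [ 566. -127.]
scene red [225 274  22  19 343] [235.8 283. ] depth pt [789.  10.  81.] z86 [789.  12.] z56 [784.  -4.]
scene red [318 279  14  13 139] [324.4 285.1] depth pt [626. 132.  87.] z86 [626. 132.] z56 [616. 119.]
scene yellow [265 186  11  10  88] [270.  190.4] depth pt [ 571. -191.   57.] z86 [ 582. -171.] z56 [ 570. -192.]
scene yellow [338 297  15  13 147] [345.3 303.1] depth pt [614. 196.  87.] z86 [613. 195.] z56 [603. 184.]
scene blue [360 316  15  13 143] [367.1 321.7] depth pt [601. 259.  86.] z86 [601. 259.] z56 [590. 250.]
```

View pics/crop0.png

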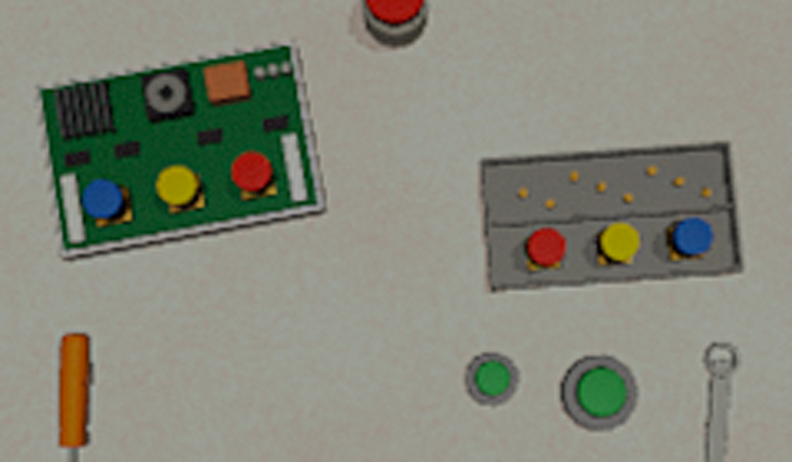

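Blue caps that could be mistaken: top px (221,250) on the green board at (601,258,86), and (400,261) in the grey tray at (576,-254,56). The row spacing of 65 mm and the cap heights check out. Green buttons: small at px (339,304), (453,-78,21), and large at px (372,308). I choose the small one, about 28 mm by mask area against 41 mm. The crop confirms all of this: blue caps are leftmost on the board and rightmost in the tray.

```bash
python3 -m pendant '[[[0,0,0],0,-1],[[-1.5,-0.6,0],0,-1],[[-2.7,-1.1,0],0,-1],[[-2.7,-1.1,0],0,-1],[[-2.7,-1.1,0],0,-1],[[-2.7,-1.1,0],0,-1],[[-2.7,-1.1,0],0,-1],[[-2.7,-1.1,0],0,-1],[[-2.7,-1.1,0],0,-1],[[-2.7,-1.1,0],0,-1],[[-2.7,-1.1,0],0,-1],[[-2.7,-1.1,0],0,-1],[[-2.7,-1.1,0],0,-1],[[-2.7,-1.1,0],0,-1],[[-2.7,-1.1,0],0,-1],[[-2.7,-1.1,0],0,-1],[[-2.7,-1.1,0],0,-1],[[-2.7,-1.1,0],0,-1],[[0,0,0],0,-1],[[0,0,0],0,-1]]'
cat >> h.py <<'E'
def go(x,y,z):
    s=r.sense();print(s["time"],s["tool_pos"].round(1),s["gripper_width"],s["joint_positions"].round(2),s["wrist_force"].round(1));print(s["eef_rot"].round(3))
    print("tool shift cm",(s["eef_rot"].T@(np.array([x,y,z])-s["tool_pos"])/10).round(2))
E
python3 -c "
from h import *
go(601,258,125)"
```

```text
time: 2.1
tool_pos: [584.8, 275.9, 189.7]
eef_rot: [[-0.933, 0.359, -0.001], [0.359, 0.933, -0.0], [0.0, -0.001, -1.0]]
wrist_force: [-0.9, 0.8, 0.3]
gripper_width: 0.4
2.1 [584.8 275.9 189.7] 0.40089505435846523 [-0.51  0.62  0.04  1.53 -0.03  0.99  0.74] [-0.9  0.8  0.3]
[[-0.933  0.359 -0.001]
 [ 0.359  0.933 -0.   ]
 [ 0.    -0.001 -1.   ]]
tool shift cm [-2.15 -1.09  6.47]
```

```bash
python3 -m pendant '[[[-1.1,-0.5,0],0,-1],[[-1.05,-0.6,0],0,-1],[[0,0,1.3],0,-1],[[0,0,1.3],0,-1],[[0,0,1.3],0,-1],[[0,0,1.3],0,-1],[[0,0,1.3],0,-1],[[0,0,0],0,-1],[[0,0,0],0,-1],[[0,0,0],0,-1]]'
python3 -c "
from h import *
go(601,258,125)
for n in('top','scene'):
    p,d=r.snapshot(n);cv2.imwrite('pics/%s1.png'%n,cv2.resize(p[180:360,180:420],None,fx=3,fy=3,interpolation=cv2.INTER_CUBIC)[:,:,::-1])
"
```

```text
time: 3.1
tool_pos: [601.2, 260.1, 125.4]
eef_rot: [[-0.934, 0.357, 0.001], [0.357, 0.934, 0.001], [-0.001, 0.001, -1.0]]
wrist_force: [0.6, 0.1, -0.6]
gripper_width: 0.5
3.1 [601.2 260.1 125.4] 0.4854899362296377 [-0.47  0.7   0.04  1.57 -0.03  0.87  0.78] [ 0.6  0.1 -0.6]
[[-0.934  0.357  0.001]
 [ 0.357  0.934  0.001]
 [-0.001  0.001 -1.   ]]
tool shift cm [-0.06 -0.2   0.04]
```

View pics/scene1.png

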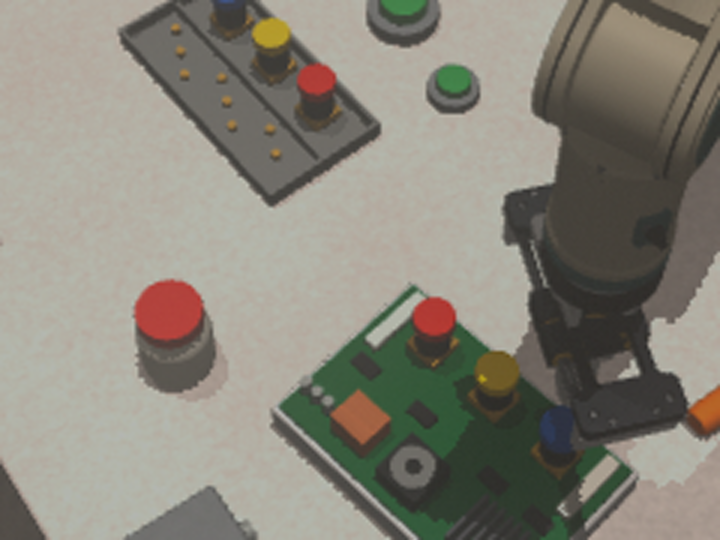

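View pics/top1.png

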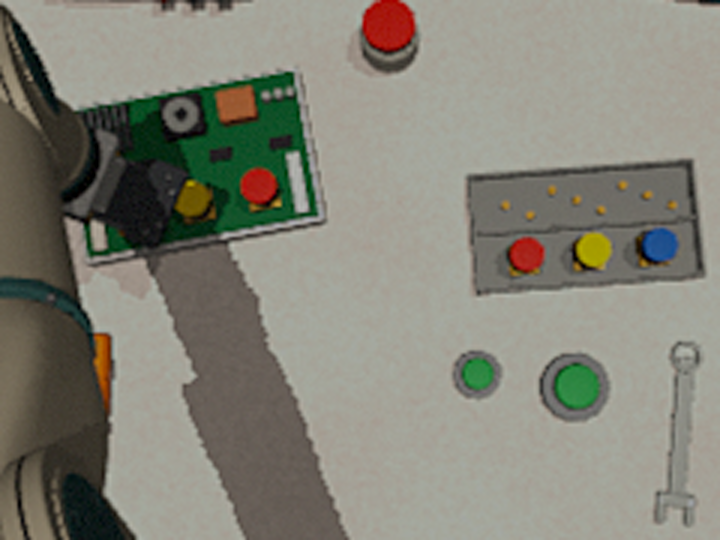

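```bash
python3 -c "
from h import *
c=r.calibration('scene')
for P in [(601,258,86),(601,260,106),(601,260,125),(601,260,204)]:
    print(P,cv2.projectPoints(np.float64([P]),c['rvec'],c['tvec'],c['camera_matrix'],None)[0].ravel().round(1))
p,d=r.snapshot('scene')
pts=[]
for v in range(270,340):
  for u in range(340,415):
    if d[v,u]>0:
      w=pt('scene',u,v,d[v,u])
      if 93<w[2]<230 and np.hypot(w[0]-601,w[1]-260)<130: pts.append((*w,u,v))
pts=np.array(pts)
for a in range(93,200,10):
  q=pts[(pts[:,2]>=a)&(pts[:,2]<a+10)]
  if len(q): print(a,len(q),q.min(0).round(),q.max(0).round())
cv2.imwrite('pics/sc2.png',cv2.resize(p[250:350,320:440],None,fx=6,fy=6,interpolation=cv2.INTER_CUBIC)[:,:,::-1])
"
```

```text
(601, 258, 86) [366.9 321.5]
(601, 260, 106) [368.3 318.3]
(601, 260, 125) [369.1 314.6]
(601, 260, 204) [372.9 297.8]Traceback (most recent call last):
  File "<string>", line 11, in <module>
    w=pt('scene',u,v,d[v,u])
  File "h.py", line 8, in pt
    c=r.calibration(n);R,_=cv2.Rodrigues(c["rvec"])
ValueError: time passes only in moves, steps and waits
```

```bash
python3 -c "
from h import *
c=r.calibration('scene');R,_=cv2.Rodrigues(c['rvec']);K=c['camera_matrix']
p,d=r.snapshot('scene')
V,U=np.mgrid[270:340,340:430];D=d[270:340,340:430]
w=np.stack([(U-K[0,2])/K[0,0]*D,(V-K[1,2])/K[1,1]*D,D],-1).reshape(-1,3)
w=(w-c['tvec'].ravel())@R
pts=np.c_[w,U.ravel(),V.ravel()][D.ravel()>0]
pts=pts[np.hypot(pts[:,0]-601,pts[:,1]-260)<130]
for a in range(93,220,10):
  q=pts[(pts[:,2]>=a)&(pts[:,2]<a+10)]
  if len(q): print(a,len(q),q.min(0).round(),q.max(0).round())
cv2.imwrite('pics/sc2.png',cv2.resize(p[250:350,320:440],None,fx=6,fy=6,interpolation=cv2.INTER_CUBIC)[:,:,::-1])
"
```

```text
133 1 [608. 255. 143. 366. 311.] [608. 255. 143. 366. 311.]
143 10 [607. 249. 144. 365. 307.] [614. 265. 153. 367. 314.]
153 13 [606. 246. 153. 365. 303.] [615. 269. 162. 369. 315.]
163 12 [605. 245. 163. 365. 302.] [614. 268. 170. 369. 312.]
173 6 [596. 251. 173. 366. 303.] [613. 273. 183. 378. 310.]
183 3 [597. 269. 185. 372. 305.] [609. 274. 191. 378. 307.]
193 4 [596. 270. 198. 372. 302.] [611. 275. 203. 379. 305.]
203 8 [597. 265. 205. 370. 301.] [614. 274. 212. 379. 304.]
213 1 [614. 269. 215. 371. 302.] [614. 269. 215. 371. 302.]
```

View pics/sc2.png

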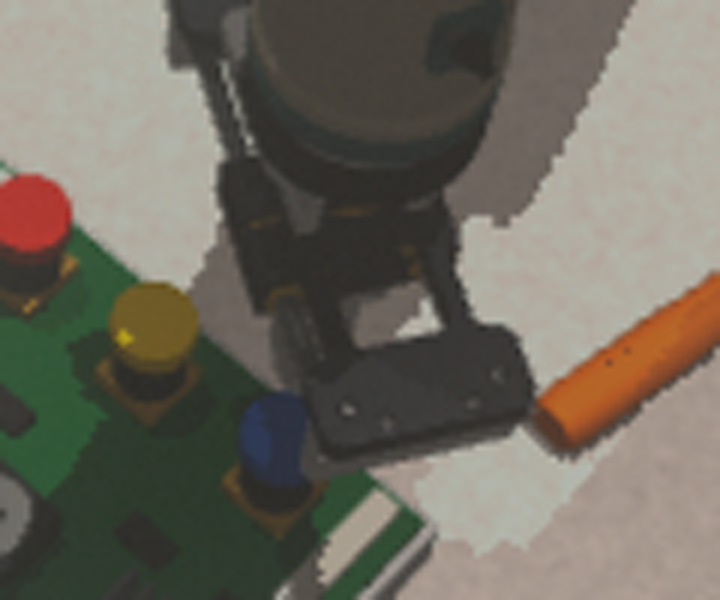

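```bash
python3 -c "
from h import *
p,d=r.snapshot('scene')
for u,v in [(385,318),(395,315),(372,315),(374,322),(375,325),(370,310),(368,306),(368,312),(366,320),(362,322),(370,300),(380,290),(404,313),(395,300)]:
    print(u,v,d[v,u],pt('scene',u,v,d[v,u]).round())
"
```

```text
385 318 963.8722 [640. 331. 284.]
395 315 967.5708 [621. 337. 283.]
372 315 967.77344 [655. 313. 283.]
374 322 961.9916 [660. 325. 281.]
375 325 963.7834 [661. 330. 277.]
370 310 1001.8262 [642. 295. 257.]
368 306 1007.4736 [640. 286. 256.]
368 312 1103.7352 [613. 266. 162.]
366 320 1176.3977 [600. 254.  86.]
362 322 1171.063 [611. 254.  88.]
370 300 1022.4383 [626. 276. 248.]
380 290 1000.7926 [609. 280. 278.]
404 313 970.9371 [605. 343. 282.]
395 300 987.05725 [601. 313. 281.]
```

```bash
python3 -c "
from h import *
p,d=r.snapshot('scene')
c=r.calibration('scene');R,_=cv2.Rodrigues(c['rvec']);K=c['camera_matrix'];t=c['tvec'].ravel()
for v in range(304,328):
    print(v,[int((R.T@(np.linalg.solve(K,[u,v,1.])*d[v,u]-t))[2]) if d[v,u]>0 else -1 for u in range(356,376)])
p,d=r.snapshot('top')
c=r.calibration('top');R,_=cv2.Rodrigues(c['rvec']);K=c['camera_matrix'];t=c['tvec'].ravel()
print('top')
for v in range(238,262,1):
    print(v,[int((R.T@(np.linalg.solve(K,[u,v,1.])*d[v,u]-t))[2]) if d[v,u]>0 else -1 for u in range(206,244,2)])
"
```

```text
304 [-2, -2, 0, -2, 0, 0, 0, -3, 0, 160, 170, 253, 254, 260, 256, 205, 275, 279, 283, 284]
305 [0, 3, 3, 3, 0, 0, 1, 0, 0, 154, 164, 253, 256, 257, 255, 256, 196, 278, 284, 283]
306 [4, 3, 1, 1, 2, 1, 2, 0, 1, 151, 162, 164, 254, 255, 257, 256, 192, 274, 282, 283]
307 [29, 0, 2, 2, 3, 0, 2, 3, -1, 152, 159, 170, 255, 256, 259, 257, 189, 270, 278, 284]
308 [35, 29, 31, 0, 4, 0, 2, 0, -4, 148, 157, 166, 250, 256, 259, 255, 256, 182, 278, 282]
309 [35, 35, 34, 28, -2, -2, 0, 0, 0, 146, 149, 166, 174, 258, 258, 255, 258, 178, 276, 283]
310 [37, 33, 31, 37, 31, 1, 0, 1, 0, 0, 143, 159, 168, 254, 258, 256, 256, 168, 281, 284]
311 [40, 33, 30, 32, 38, 29, 1, -1, 3, -2, 138, 156, 166, 253, 258, 256, 284, 283, 282, 279]
312 [33, 31, 33, 36, 31, 37, 31, 0, 1, 0, 142, 154, 161, 165, 256, 282, 283, 283, 287, 282]
313 [36, 39, 33, 33, 41, 38, 36, 32, -3, 3, 142, 151, 158, 162, 255, 281, 284, 284, 282, 280]
314 [35, 33, 33, 36, 35, 37, 33, 31, 33, 30, 1, 148, 157, 152, 273, 281, 283, 281, 281, 282]
315 [32, 32, 38, 38, 35, 33, 29, -1, 34, 29, 85, 87, 151, 0, 273, 281, 281, 281, 280, 281]
316 [39, 
[... 2659 characters left out ...]
, 260, 252, 40, 255, 253, 255, 251, 282, 280, 280, 281, 278, 279, 277, 276, 31, 33, 41]
255 [0, 36, 243, 39, 43, 254, 255, 257, 282, 281, 283, 280, 283, 280, 280, 36, 33, 31, 33]
256 [1, 38, 33, 39, 41, 35, 253, 251, 281, 280, 279, 282, 279, 281, 281, 33, 29, 35, 30]
257 [-3, 36, 36, 41, 37, 29, 35, 47, 279, 282, 277, 283, 280, 278, 280, 30, 36, 31, 31]
258 [-2, 34, 36, 44, 38, 36, 39, 46, 281, 278, 280, 280, 285, 284, 279, 33, 37, 32, 33]
259 [-1, 32, 34, 45, 48, 31, 36, 34, 278, 280, 284, 283, 280, 284, 273, 30, 33, 27, 33]
260 [4, 26, 31, 43, 42, 35, 35, 32, 36, 280, 282, 277, 283, 282, 32, 29, 37, 33, 31]
261 [0, 30, 32, 43, 40, 34, 31, 34, 34, 33, 277, 280, 279, 280, 35, 30, 29, 27, 29]
```

The body plate at z≈280 hides much of the fingers. What can be seen of them seems to end at about z 140-150, not at the expected 106, and the whole cap is visible. Before counting this as pointing I need the real fingertip height, so I'll look at the gripper over free bench.

```bash
python3 -c "
from h import *
for n in ('scene','top'):
    c=r.calibration(n);R,_=cv2.Rodrigues(c['rvec']);print(n,(-R.T@c['tvec'].ravel()).round(),R[2].round(2))
go(470,60,190)"
```

```text
scene [ 984.  587. 1168.] [-0.32 -0.44 -0.84]
top [ 399.  -11. 1300.] [ 0.16 -0.01 -0.99]
3.45 [600.8 259.9 125.2] 0.240151091755573 [-0.47  0.7   0.04  1.57 -0.03  0.87  0.78] [-0.9  0.1 -0.5]
[[-0.934  0.357  0.   ]
 [ 0.357  0.934  0.   ]
 [-0.     0.    -1.   ]]
tool shift cm [  5.09 -23.34  -6.49]
```

```bash
python3 -m pendant '[[[0,0,-2.2],0,-1],[[0,0,-2.2],0,-1],[[0,0,-2.2],0,-1],[[-0.2,-3.1,0],0,-1],[[-0.2,-3.1,0],0,-1],[[-0.2,-3.1,0],0,-1],[[-0.2,-3.1,0],0,-1],[[-0.2,-3.1,0],0,-1],[[-0.2,-3.1,0],0,-1],[[-0.2,-3.1,0],0,-1],[[-0.2,-3.1,0],0,-1],[[-0.2,-3.1,0],0,-1],[[-0.2,-3.1,0],0,-1],[[-0.2,-3.1,0],0,-1],[[-0.2,-3.1,0],0,-1],[[-0.2,-3.1,0],0,-1],[[-0.2,-3.1,0],0,-1],[[-0.2,-3.1,0],0,-1],[[-0.2,-3.1,0],0,-1],[[-0.2,-3.1,0],0,-1]]'
python3 -m pendant '[[[0,0,0],8.5,-1],[[0,0,0],8.5,-1],[[0,0,0],8.5,-1],[[0,0,0],8.5,-1],[[0,0,0],8.5,-1],[[0,0,0],8.5,-1],[[0,0,0],8.5,-1],[[0,0,0],8.5,-1],[[0,0,0],8.5,-1],[[0,0,0],8.5,-1],[[0,0,0],8.5,-1],[[0,0,0],8.5,-1],[[0,0,0],0,-1],[[0,0,0],0,-1]]'
python3 -c "
from h import *
go(576,-254,150)
p,d=r.snapshot('scene');cv2.imwrite('pics/sc3.png',cv2.resize(p[60:260,200:460],None,fx=3,fy=3,interpolation=cv2.INTER_CUBIC)[:,:,::-1]);np.savez('sc3.npz',p=p,d=d)
s=r.sense();c=r.calibration('scene')
P=np.float64([s['tool_pos']+s['eef_rot'][:,2]*k for k in(19,0,-78)])
print(cv2.projectPoints(P,c['rvec'],c['tvec'],c['camera_matrix'],None)[0].reshape(-1,2).round(1))
"
```

```text
time: 5.45
tool_pos: [444.1, -245.9, 191.2]
eef_rot: [[-0.934, 0.357, 0.001], [0.357, 0.934, -0.0], [-0.001, 0.0, -1.0]]
wrist_force: [0.2, -0.4, 0.3]
gripper_width: 0.4
time: 6.85
tool_pos: [444.5, -244.5, 190.9]
eef_rot: [[0.54, 0.842, 0.0], [0.842, -0.54, -0.0], [-0.0, 0.0, -1.0]]
wrist_force: [0.1, -0.4, -0.6]
gripper_width: 0.7
6.85 [ 444.5 -244.5  190.9] 0.7479279833465154 [ 0.06  0.48  0.57  1.92 -0.34  0.84  0.23] [ 0.1 -0.4 -0.6]
[[ 0.54   0.842  0.   ]
 [ 0.842 -0.54  -0.   ]
 [-0.     0.    -1.   ]]
tool shift cm [ 6.3  11.58  4.09]
[[297.9 127.2]
 [297.8 121.9]
 [297.2  98.3]]
```

View pics/sc3.png

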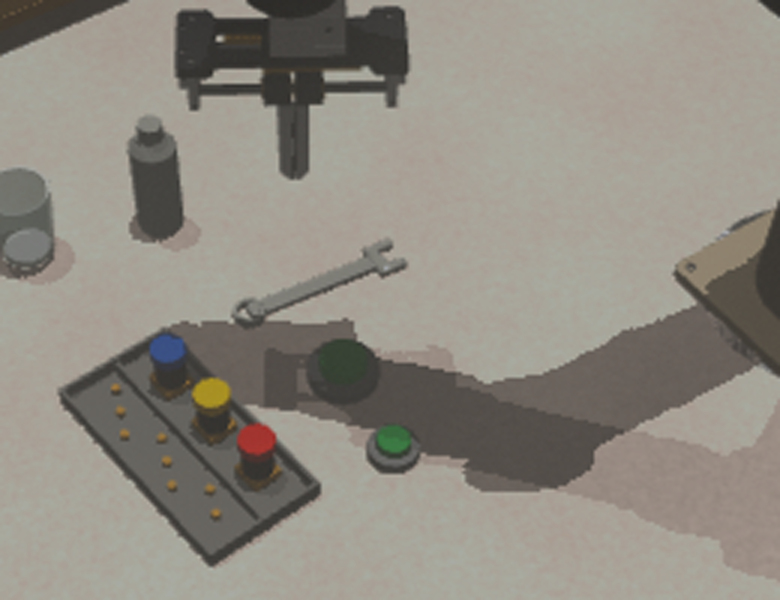

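```bash
python3 -c "
from h import *
d=np.load('sc3.npz')['d']
for v in range(92,124,2): print(v,[pt('scene',u,v,d[v,u]).round().astype(int).tolist() for u in (295,298,300)])
print(298,[(v,pt('scene',298,v,d[v,298]).round()) for v in (117,118,119,120)])
"
```

```text
92 [[466, -220, 317], [460, -216, 317], [457, -213, 319]]
94 [[467, -219, 313], [460, -217, 310], [457, -213, 312]]
96 [[454, -240, 285], [448, -236, 284], [444, -233, 284]]
98 [[457, -236, 283], [450, -233, 281], [444, -233, 279]]
100 [[454, -241, 271], [447, -237, 270], [446, -230, 275]]
102 [[455, -239, 267], [449, -234, 267], [444, -234, 265]]
104 [[455, -239, 260], [447, -239, 256], [445, -232, 261]]
106 [[453, -242, 251], [446, -239, 249], [445, -232, 254]]
108 [[456, -238, 249], [447, -238, 245], [444, -234, 245]]
110 [[454, -240, 240], [449, -235, 241], [446, -232, 242]]
112 [[455, -240, 234], [447, -239, 230], [446, -230, 237]]
114 [[454, -241, 226], [449, -236, 226], [446, -231, 229]]
116 [[455, -240, 221], [448, -237, 219], [446, -231, 222]]
118 [[456, -239, 215], [447, -238, 211], [443, -236, 211]]
120 [[341, -420, -2], [337, -409, 5], [330, -408, 2]]
122 [[347, -410, 2], [341, -403, 3], [334, -402, 1]]
298 [(117, array([ 447., -240.,  213.])), (118, array([ 447., -238.,  211.])), (119, array([ 449., -236.,  210.])), (120, array([ 337., -409.,    5.]))]
```

The tips measure z≈209 here, while the stated geometry gives 172. I'll check whether this depends on the gripper opening.

```bash
python3 -m pendant '[[[0,0,0],0,1],[[0,0,0],0,1],[[0,0,0],0,1],[[0,0,0],0,1],[[0,0,0],0,1],[[0,0,0],0,1],[[0,0,0],0,1],[[0,0,0],0,1]]'
python3 -c "
from h import *
p,d=r.snapshot('scene');cv2.imwrite('pics/sc4.png',cv2.resize(p[60:160,220:380],None,fx=4.5,fy=4.5,interpolation=cv2.INTER_CUBIC)[:,:,::-1]);np.savez('sc4.npz',p=p,d=d)
"
```

```text
time: 7.7
tool_pos: [444.4, -244.6, 190.8]
eef_rot: [[0.543, 0.84, -0.0], [0.84, -0.543, 0.0], [0.0, -0.0, -1.0]]
wrist_force: [-0.3, 1.4, -0.4]
gripper_width: 61.0
```

View pics/sc4.png

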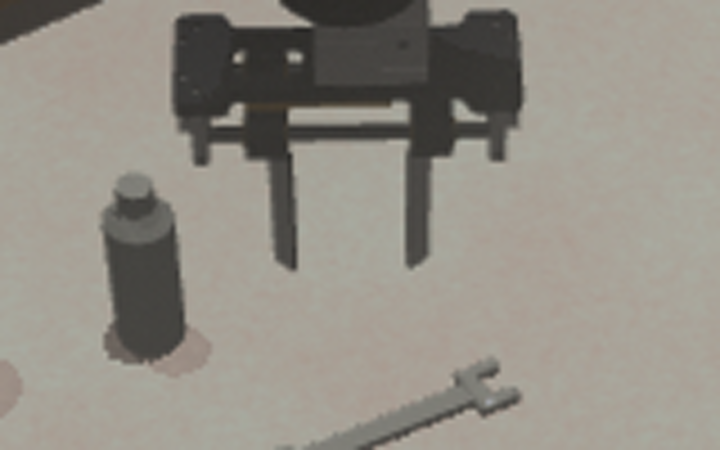

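The gripper is a sliding-jaw type and the tips sit at the same height open or shut. The cameras put them about 18 mm above the reported TCP, not 19 mm below it. I'll settle this over free bench without loading anything: shut the jaws and go down carefully at (470,70), watching the force.

```bash
python3 -m pendant '[[[0.5,-0.3,0],0,-1],[[2.4,-1.3,0],0,-1],[[2.5,-1.3,0],0,-1],[[2.5,-1.3,0],0,-1],[[2.5,-1.3,0],0,-1],[[2.5,-1.3,0],0,-1],[[2.5,-1.3,0],0,-1],[[2.5,-1.3,0],0,-1],[[2.5,-1.3,0],0,-1],[[2.5,-1.3,0],0,-1],[[2.5,-1.3,0],0,-1],[[2.5,-1.3,0],0,-1],[[0,0,3],0,-1],[[0,0,3],0,-1],[[0,0,3],0,-1],[[0,0,3],0,-1],[[0,0,2],0,-1],[[0,0,0],0,-1],[[0,0,0],0,-1]]'
python3 -c "
from h import *
go(470,70,20)
p,d=r.snapshot('scene');cv2.imwrite('pics/sc5.png',cv2.resize(p[120:320,260:460],None,fx=3,fy=3,interpolation=cv2.INTER_CUBIC)[:,:,::-1]);np.savez('sc5.npz',p=p,d=d)
s=r.sense();c=r.calibration('scene')
P=np.float64([s['tool_pos']+s['eef_rot'][:,2]*k for k in(19,-18)])
print(cv2.projectPoints(P,c['rvec'],c['tvec'],c['camera_matrix'],None)[0].reshape(-1,2).round(1))
"
```

```text
time: 9.65
tool_pos: [473.4, 68.9, 51.1]
eef_rot: [[0.543, 0.84, -0.0], [0.84, -0.543, -0.0], [-0.0, -0.0, -1.0]]
wrist_force: [0.0, -0.5, 0.5]
gripper_width: 0.4
9.65 [473.4  68.9  51.1] 0.43520682104263997 [-0.46  0.65  0.38  2.12 -0.53  0.47 -0.24] [ 0.  -0.5  0.5]
[[ 0.543  0.84  -0.   ]
 [ 0.84  -0.543 -0.   ]
 [-0.    -0.    -1.   ]]
tool shift cm [-0.1  -0.34  3.11]
[[358.6 246.7]
 [359.8 238.7]]
```

View pics/sc5.png

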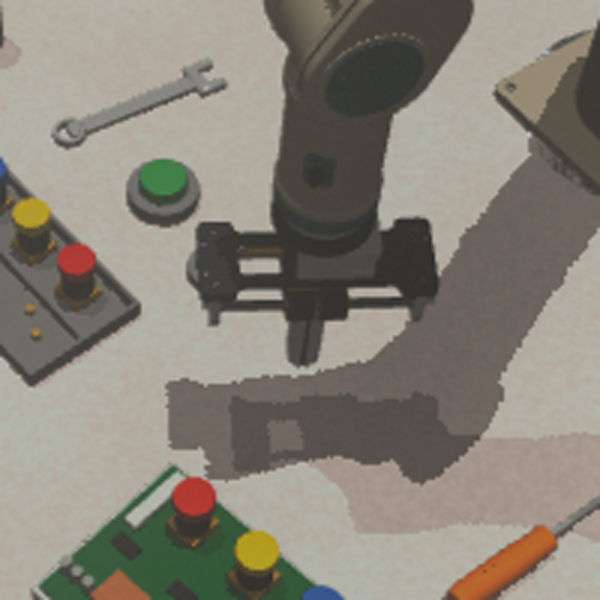

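```bash
python3 -m pendant '[[[0,0,1],0,-1],[[0,0,1],0,-1],[[0,0,0.7],0,-1],[[0,0,0],0,-1]]'
python3 -m pendant '[[[0,0,0.2],0,-1],[[0,0,0.2],0,-1],[[0,0,0],0,-1]]'
python3 -m pendant '[[[0,0,0.2],0,-1],[[0,0,0.2],0,-1],[[0,0,0],0,-1]]'
```

```text
time: 10.1
tool_pos: [472.6, 68.9, 22.9]
eef_rot: [[0.543, 0.84, -0.002], [0.84, -0.543, -0.0], [-0.001, -0.002, -1.0]]
wrist_force: [-1.2, -0.5, -0.3]
gripper_width: 0.4
time: 10.4
tool_pos: [473.4, 68.9, 19.8]
eef_rot: [[0.543, 0.84, -0.0], [0.84, -0.543, 0.0], [-0.0, -0.0, -1.0]]
wrist_force: [0.3, 0.5, 0.1]
gripper_width: 0.7
time: 10.7
tool_pos: [473.2, 69.0, 15.7]
eef_rot: [[0.543, 0.84, -0.0], [0.84, -0.543, 0.0], [-0.0, -0.0, -1.0]]
wrist_force: [-0.0, -0.4, 0.3]
gripper_width: 0.2
```

```bash
python3 -m pendant '[[[0,0,0.2],0,-1],[[0,0,0.2],0,-1],[[0,0,0.2],0,-1],[[0,0,0],0,-1],[[0,0,0],0,-1]]'
python3 -c "
from h import *
go(601,258,190)
p,d=r.snapshot('scene');cv2.imwrite('pics/sc6.png',cv2.resize(p[200:300,310:410],None,fx=6,fy=6,interpolation=cv2.INTER_CUBIC)[:,:,::-1])
for v in range(240,254):print(v,[pt('scene',u,v,d[v,u]).round().astype(int).tolist() for u in (358,361,363)])
"
```

```text
time: 11.2
tool_pos: [473.3, 68.9, 9.8]
eef_rot: [[0.543, 0.84, -0.0], [0.84, -0.543, 0.0], [-0.0, -0.0, -1.0]]
wrist_force: [0.2, -0.3, 1.0]
gripper_width: 0.3
11.2 [473.3  68.9   9.8] 0.2801360034103307 [-0.4   0.72  0.3   2.13 -0.59  0.36 -0.19] [ 0.2 -0.3  1. ]
[[ 0.543  0.84  -0.   ]
 [ 0.84  -0.543  0.   ]
 [-0.    -0.    -1.   ]]
tool shift cm [ 22.81   0.44 -18.02]
240 [[483, 73, 76], [475, 75, 73], [473, 80, 77]]
241 [[483, 74, 73], [476, 77, 71], [472, 79, 70]]
242 [[482, 73, 67], [477, 78, 70], [474, 82, 71]]
243 [[484, 75, 66], [478, 79, 67], [470, 78, 58]]
244 [[483, 75, 60], [476, 78, 60], [472, 81, 59]]
245 [[482, 75, 55], [477, 79, 56], [472, 82, 56]]
246 [[482, 75, 52], [475, 78, 48], [471, 81, 48]]
247 [[478, 72, 39], [476, 80, 48], [472, 82, 46]]
248 [[481, 75, 40], [474, 78, 38], [469, 81, 38]]
249 [[480, 74, 34], [474, 78, 34], [472, 84, 40]]
250 [[483, 78, 36], [476, 82, 36], [456, 69, 1]]
251 [[481, 76, 28], [464, 70, 4], [457, 70, -2]]
252 [[470, 66, 0], [465, 71, 1], [459, 72, -2]]
253 [[473, 69, 1], [467, 74, 4], [461, 75, -2]]
```

View pics/sc6.png

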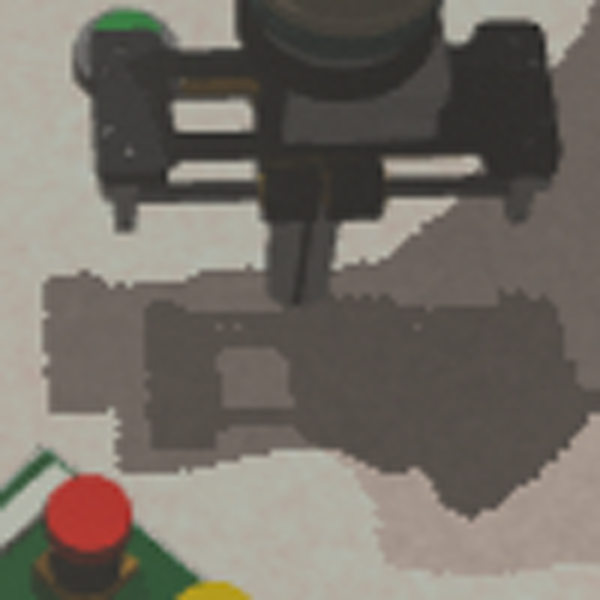

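Confirmed: at reported TCP z 9.8 there is no contact, and the cameras put the tips at about 30 mm. So the tips are at reported z + 20, while xy agrees within 3 mm. Aim for a reported TCP z of 88 over the fitted blue valve, a gap of about 22 mm. The earlier hover was too high to count.

```bash
python3 -m pendant '[[[0,0,-3],0,-1],[[0,0,-3],0,-1],[[0,0,-3],0,-1],[[0,0,-3],0,-1],[[0,0,-3],0,-1],[[0,0,-1],0,-1],[[2,0,0],0,-1],[[2.1,0,0],0,-1],[[2.1,0,0],0,-1],[[2.1,0.1,0],0,-1],[[2.1,0.1,0],0,-1],[[2.1,0.1,0],0,-1],[[2.1,0.1,0],0,-1],[[2.1,0,0],0,-1],[[2.1,0,0],0,-1],[[2.1,0,0],0,-1],[[1.9,0,0],0,-1],[[0,0,0],0,-1],[[0,0,0],0,-1]]'
python3 -c "
from h import *
go(601,258,88)
"
```

```text
time: 13.15
tool_pos: [599.8, 257.3, 168.8]
eef_rot: [[0.543, 0.84, -0.002], [0.84, -0.543, -0.001], [-0.002, -0.001, -1.0]]
wrist_force: [0.4, 0.4, 0.3]
gripper_width: 0.2
13.15 [599.8 257.3 168.8] 0.21130255870322795 [-0.76  0.71  0.55  1.54 -0.42  1.01 -0.66] [0.4 0.4 0.3]
[[ 0.543  0.84  -0.002]
 [ 0.84  -0.543 -0.001]
 [-0.002 -0.001 -1.   ]]
tool shift cm [0.14 0.07 8.08]
```

```bash
python3 -m pendant '[[[0.1,0.1,2],0,-1],[[0,0,2],0,-1],[[0,0,1.5],0,-1],[[0,0,1],0,-1],[[0,0,0.5],0,-1],[[0,0,0],0,-1],[[0,0,0],0,-1]]'
python3 -c "
from h import *
go(601,258,88)
p,d=r.snapshot('scene');cv2.imwrite('pics/sc7.png',cv2.resize(p[260:360,310:430],None,fx=6,fy=6,interpolation=cv2.INTER_CUBIC)[:,:,::-1])
c=r.calibration('scene');R,_=cv2.Rodrigues(c['rvec']);K=c['camera_matrix'];t=c['tvec'].ravel()
for v in range(304,330):
    print(v,[int((R.T@(np.linalg.solve(K,[u,v,1.])*d[v,u]-t))[2]) if d[v,u]>0 else -1 for u in range(356,380)])
"
```

```text
time: 13.85
tool_pos: [602.5, 258.4, 100.5]
eef_rot: [[0.543, 0.84, 0.001], [0.84, -0.543, 0.0], [0.001, 0.001, -1.0]]
wrist_force: [-0.3, 0.4, 0.5]
gripper_width: 0.5
13.85 [602.5 258.4 100.5] 0.5064026401624809 [-0.74  0.79  0.51  1.59 -0.47  0.88 -0.62] [-0.3  0.4  0.5]
[[ 0.543  0.84   0.001]
 [ 0.84  -0.543  0.   ]
 [ 0.001  0.001 -1.   ]]
tool shift cm [-0.12 -0.1   1.25]
304 [231, 228, 230, 232, 229, 228, 230, 232, 239, 238, 236, 238, 238, 239, 243, 237, 237, 239, 240, 230, 237, 237, 239, 238]
305 [229, 229, 227, 228, 229, 227, 231, 232, 238, 238, 238, 236, 235, 238, 235, 238, 239, 239, 236, 226, 237, 240, 237, 237]
306 [4, -4, 0, 0, 4, 2, 224, 230, 234, 232, 235, 233, 234, 233, 235, 235, 232, 231, 232, 226, 237, 230, 235, 233]
307 [32, 0, 2, -1, -3, 2, 5, 231, 228, 233, 231, 230, 228, 229, 228, 228, 226, 225, 181, 221, 229, 228, 229, 229]
308 [36, 28, 28, 3, -2, 0, 5, 225, 225, 227, 228, 225, 224, 225, 226, 223, 225, 221, 176, 217, 224, 225, 228, 222]
309 [36, 35, 30, 29, 0, 0, 0, 222, 221, 220, -1, 219, 222, 221, 218, 219, 220, 221, 168, 170, 221, 217, 218, 4]
310 [32, 30, 3
[... 1364 characters left out ...]

323 [33, 34, 38, 76, 83, 87, -1, 85, 83, 85, 89, 90, -1, 85, 87, 86, 87, 87, 90, 31, 0, 2, 2, 0]
324 [36, 32, 32, 34, 86, 85, 88, 86, 85, 92, 87, 85, 88, 82, 86, 83, 86, 86, 87, 34, 31, -1, 0, 2]
325 [33, 38, 38, 37, 89, 85, 88, 84, 82, 86, 89, 84, 86, 84, 88, 87, 87, 87, 86, 36, 36, 33, 28, 0]
326 [34, 36, 35, 34, 78, 84, 91, 83, 86, 82, 85, 86, 87, 87, 83, 87, 86, 86, 33, 35, 31, 33, 32, 30]
327 [34, 35, 36, 44, 64, 78, 80, 83, 90, 87, 87, 88, 87, 88, 91, 85, 88, 80, 35, 35, 33, 35, 31, 34]
328 [36, 34, 45, 47, 60, 78, 80, 83, 85, 86, 88, 89, 86, 83, 87, 83, 80, 41, 37, 33, 35, 36, 31, 37]
329 [34, 45, 47, 44, 53, 63, 76, 81, 80, 82, 84, 83, 84, 87, 80, 77, 58, 44, 41, 34, 34, 37, 36, 34]
```

View pics/sc7.png

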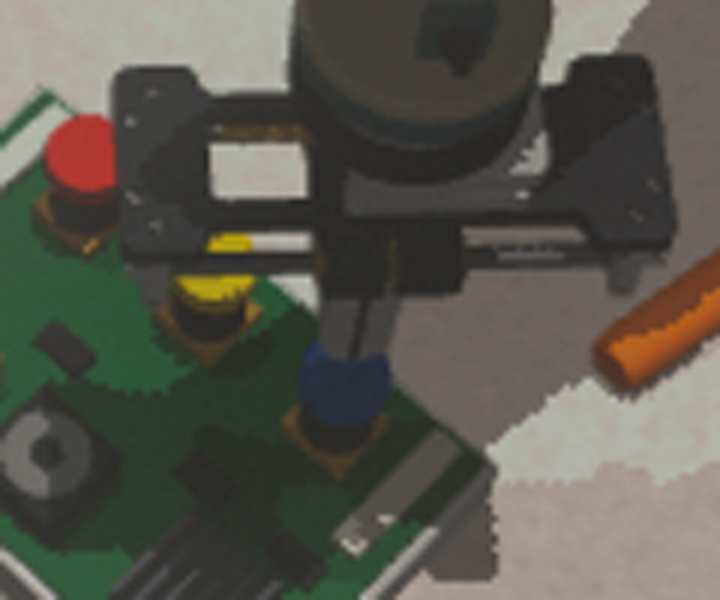

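The picture shows the closed tips directly over the blue cap at about px (369,319), z≈118, 32 mm above it. I'll lower 1.1 cm more, to a gap of about 21 mm, and hold for 1.6 s.

```bash
python3 -m pendant '[[[-0.1,-0.1,0.6],0,-1],[[0,0,0.5],0,-1],[[0,0,0],0,-1],[[0,0,0],0,-1],[[0,0,0],0,-1],[[0,0,0],0,-1],[[0,0,0],0,-1],[[0,0,0],0,-1],[[0,0,0],0,-1],[[0,0,0],0,-1],[[0,0,0],0,-1],[[0,0,0],0,-1],[[0,0,0],0,-1],[[0,0,0],0,-1],[[0,0,0],0,-1],[[0,0,0],0,-1],[[0,0,0],0,-1],[[0,0,0],0,-1],[[0,0,0],0,-1],[[0,0,0],0,-1]]'
python3 -c "
from h import *
go(601,258,165)
p,d=r.snapshot('scene');cv2.imwrite('pics/sc8.png',cv2.resize(p[280:350,330:400],None,fx=8,fy=8,interpolation=cv2.INTER_CUBIC)[:,:,::-1])
c=r.calibration('scene');R,_=cv2.Rodrigues(c['rvec']);K=c['camera_matrix'];t=c['tvec'].ravel()
for v in range(316,330):
    print(v,[int((R.T@(np.linalg.solve(K,[u,v,1.])*d[v,u]-t))[2]) if d[v,u]>0 else -1 for u in range(358,380)])
"
```

```text
time: 15.9
tool_pos: [600.6, 258.1, 88.9]
eef_rot: [[0.543, 0.84, 0.0], [0.84, -0.543, 0.0], [0.0, -0.0, -1.0]]
wrist_force: [0.4, -0.1, 0.4]
gripper_width: 0.5
15.9 [600.6 258.1  88.9] 0.5164007089633338 [-0.73  0.8   0.5   1.61 -0.48  0.86 -0.62] [ 0.4 -0.1  0.4]
[[ 0.543  0.84   0.   ]
 [ 0.84  -0.543  0.   ]
 [ 0.    -0.    -1.   ]]
tool shift cm [ 0.01  0.04 -7.61]
316 [34, 35, 37, 38, 38, 120, 135, 134, 134, 137, 132, 130, 127, 130, 133, 135, 129, 134, 1, 2, 0, 2]
317 [28, 34, 30, 34, 82, 122, 129, 130, 127, 129, 128, 116, 129, 129, 128, 130, 129, 0, 2, -1, -3, 3]
318 [33, 34, 34, 88, 89, 116, 125, 124, 124, 125, 122, 120, 120, 128, 124, 123, 124, 4, 1, 1, 2, -1]
319 [35, 33, 86, 87, 86, 114, 121, 122, 118, 120, 115, 114, 118, 115, 117, 119, 118, 0, 0, 0, -1, 4]
320 [34, 35, 86, 85, 91, 88, 113, 115, 115, 111, 109, 108, 116, 113, 111, 115, 84, 4, 0, 2, -1, 1]
321 [37, 38, 86, 87, 91, 88, 88, 87, 107, 108, 88, -1, 107, 89, 85, 86, 88, 3, 6, 3, 0, 6]
322 [30, 33, 87, 87, 88, 85, 87, 87, 83, 85, 89, 88, 86, 86, 92, 90, 85, 0, 3, 0, 0, 6]
323 [41, 75, 86, 83, 88, 86, 85, 89, 88, 89, 84, 88, 83, 85, 90, 89, 89, 31, 0, 0, -1, -1]
324 [37, 31, 87, 92, 87, 84, 87, 85, 89, 88, 85, 84, 83, 86, 86, 87, 86, 36, 28, 1, 0, 3]
325 [37, 33, 84, 85, 87, 84, 85, 87, 86, 89, 89, 91, 90, 88, 88, 89, 85, 34, 33, 31, 26, 1]
326 [35, 34, 79, 84, 85, 87, 84, 87, 85, 86, 87, 89, 86, 91, 88, 87, 34, 35, 39, 33, 28, 30]
327 [34, 46, 66, 79, 84, 86, 85, 84, 86, 87, 88, 84, 88, 85, 88, 79, 33, 36, 36, 35, 35, 34]
328 [47, 42, 62, 76, 84, 84, 83, 91, 85, 84, 85, 84, 84, 88, 81, 47, 34, 35, 37, 35, 34, 34]
329 [47, 46, 57, 67, 75, 79, 79, 80, 81, 81, 83, 84, 82, 80, 62, 40, 45, 34, 30, 34, 36, 33]
```

View pics/sc8.png

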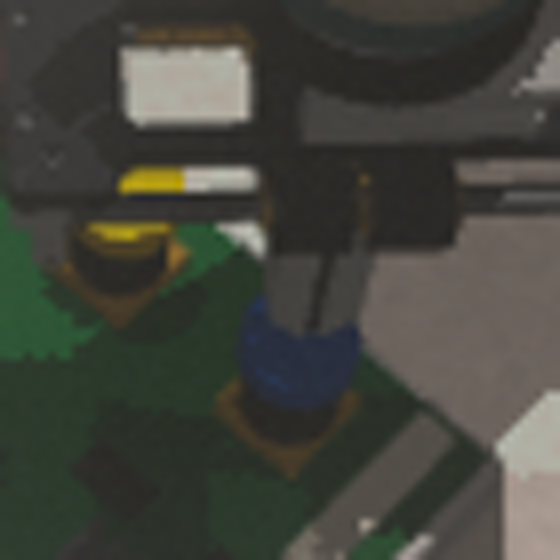

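The fitted blue valve was pointed at for about 1.8 s, with the tip at z≈107 and a gap of about 21 mm. Now up, round in front of the valves, to the spare.

```bash
python3 -m pendant '[[[0,0,-2.5],0,-1],[[0,0,-2.5],0,-1],[[0,0,-2.6],0,-1],[[-2.8,-0.4,0],0,-1],[[-2.8,-0.4,0],0,-1],[[-2.8,-0.4,0],0,-1],[[-2.8,-0.4,0],0,-1],[[-2.8,-0.4,0],0,-1],[[-2.8,-0.4,0],0,-1],[[-2.9,2,0],0,-1],[[-2.9,2,0],0,-1],[[-2.9,2,0],0,-1],[[-2.9,2,0],0,-1],[[-2.9,2,0],0,-1],[[-2.9,2,0],0,-1],[[-2.9,2,0],0,-1],[[-2.9,2,0],0,-1],[[-2.9,2,0],0,-1],[[-2.9,2,0],0,-1],[[-2.9,2,0],0,-1]]'
python3 -m pendant '[[[0,0,0],0,-1],[[0,0,0],0,-1]]'
python3 -c "
from h import *
go(576,-254,58)
"
```

```text
time: 17.95
tool_pos: [500.5, -258.7, 165.0]
eef_rot: [[0.543, 0.84, 0.0], [0.84, -0.543, 0.0], [0.0, 0.0, -1.0]]
wrist_force: [1.3, -0.4, 0.3]
gripper_width: 0.6
time: 18.15
tool_pos: [500.2, -257.8, 164.8]
eef_rot: [[0.545, 0.838, -0.0], [0.838, -0.545, 0.0], [0.0, -0.0, -1.0]]
wrist_force: [-0.2, 0.8, 0.9]
gripper_width: 0.5
18.15 [ 500.2 -257.8  164.8] 0.4740229092195599 [ 0.09  0.59  0.53  1.8  -0.38  0.86  0.22] [-0.2  0.8  0.9]
[[ 0.545  0.838 -0.   ]
 [ 0.838 -0.545  0.   ]
 [ 0.    -0.    -1.   ]]
tool shift cm [ 4.45  6.15 10.67]
```

```bash
python3 -m pendant '[[[1.5,2,0],0,-1],[[1.5,2.1,0],0,-1],[[1.4,2.1,0],0,-1],[[0,0,2.5],0,-1],[[0,0,2.5],0,-1],[[0,0,2],0,-1],[[0,0,1.3],0,-1],[[0,0,1],0,-1],[[0,0,0],0,-1],[[0,0,0],0,-1]]'
python3 -c "
from h import *
go(576,-254,58)
p,d=r.snapshot('scene');cv2.imwrite('pics/sc9.png',cv2.resize(p[140:220,210:310],None,fx=7,fy=7,interpolation=cv2.INTER_CUBIC)[:,:,::-1])
c=r.calibration('scene');R,_=cv2.Rodrigues(c['rvec']);K=c['camera_matrix'];t=c['tvec'].ravel()
for v in range(162,186):
    print(v,[int((R.T@(np.linalg.solve(K,[u,v,1.])*d[v,u]-t))[2]) if d[v,u]>0 else -1 for u in range(246,270)])
"
```

```text
time: 19.15
tool_pos: [577.0, -253.9, 72.4]
eef_rot: [[0.543, 0.84, 0.001], [0.84, -0.543, -0.0], [0.0, 0.001, -1.0]]
wrist_force: [-1.2, -0.0, -0.1]
gripper_width: 0.4
19.15 [ 577.  -253.9   72.4] 0.355480109985304 [ 0.1   0.79  0.46  1.69 -0.46  0.78  0.2 ] [-1.2 -0.  -0.1]
[[ 0.543  0.84   0.001]
 [ 0.84  -0.543 -0.   ]
 [ 0.     0.001 -1.   ]]
tool shift cm [-0.07 -0.08  1.44]
162 [0, 2, 0, 121, 127, 124, 127, 123, 123, 125, 122, 126, 125, 1, 0, 3, 1, 5, -2, 1, 0, 0, -2, 0]
163 [-3, 3, 0, 119, 121, 121, 120, 115, 123, 120, 122, 122, 120, 2, 1, -4, -2, 4, 4, 2, 6, 4, -1, 1]
164 [2, -1, 2, 116, 119, 114, 115, 118, 115, 118, 116, 115, 120, 1, 0, 3, 3, 2, -2, 0, 0, 4, 1, 2]
165 [1, 0, -1, 115, 116, 112, 115, 110, 111, 114, 111, 110, 110, 6, 0, 1, 0, 2, 2, 2, 3, 0, 1, 0]
166 [0, 5, -1, 110, 110, 107, 106, 109, 109, 111, 111, 108, 110, 0, 4, -1, 0, 5, 1, 4, 0, 0, 6, 3]
167 [-1, 6, 2, -2, 105, 106, 105, 106, 101, 102, 107, 104, 105, -1, -1, 1, 0, -2, -1, -2, 1, 0, 1, 0]
168 [-3, 2, 0, 0, 98, 100, 102, 102, 94, 99, 101, 99, 103, -2, -4, 0, -1, -1, 0, 0, 0, 2, 0, 3]
169 [0, 0, -1, 2, 102,
[... 842 characters left out ...]
, 58, 56, 56, 51, 59, 52, 11, 18, 20, 3, 1, -2, 2, 2]
179 [1, 3, 8, 2, 54, 60, 58, 58, 54, 58, 59, 57, 55, 57, 56, 51, 13, 18, 19, 22, 5, 0, 3, 2]
180 [5, 8, 4, 5, 47, 51, 49, 60, 58, 57, 56, 55, 56, 54, 49, 47, 4, 9, 16, 18, 16, 2, 0, 2]
181 [5, 9, 6, 3, 3, 49, 50, 55, 54, 55, 54, 51, 50, 49, 51, 41, 4, 6, 8, 17, 21, 16, -2, 3]
182 [2, 5, 5, 7, 4, 41, 46, 47, 53, 51, 46, 51, 47, 45, 42, 35, 7, 3, 2, 10, 18, 20, 24, 0]
183 [8, 9, 5, 4, 2, 31, 33, 39, 41, 46, 43, 42, 40, 39, 35, 30, 5, 4, 0, 5, 13, 21, 18, 17]
184 [5, 5, 1, 3, 7, 14, 33, 33, 36, 37, 36, 37, 37, 35, 37, 25, 16, 5, 2, 5, 10, 14, 17, 16]
185 [8, 6, 5, 4, 16, 16, 23, 31, 33, 32, 35, 34, 32, 35, 28, 20, 11, 16, 7, 5, 7, 8, 17, 19]
```

View pics/sc9.png

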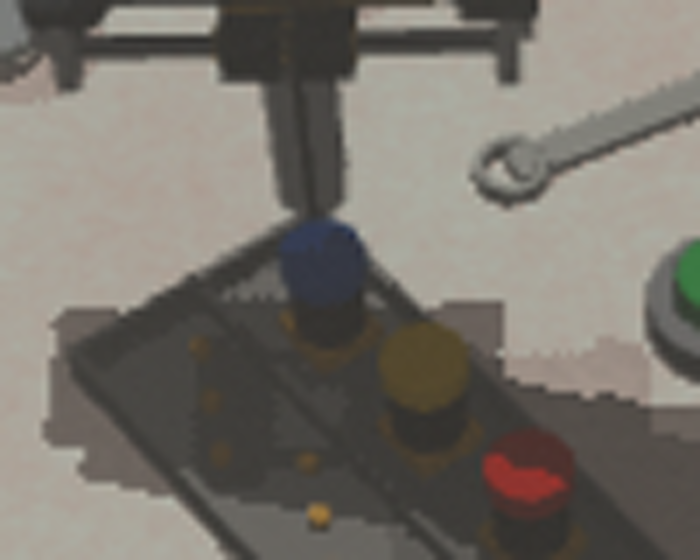

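```bash
python3 -c "
from h import *
p,d=r.snapshot('scene');s=r.sense()
c=r.calibration('scene');R,_=cv2.Rodrigues(c['rvec']);K=c['camera_matrix'];t=c['tvec'].ravel()
V,U=np.mgrid[140:190,236:274];D=d[140:190,236:274]
w=np.stack([(U-K[0,2])/K[0,0]*D,(V-K[1,2])/K[1,1]*D,D],-1).reshape(-1,3)
w=((w-t)@R)[D.ravel()>0]
f=w[(w[:,2]>92)&(w[:,2]<130)&(np.hypot(w[:,0]-577,w[:,1]+254)<40)]
l=(f-s['tool_pos'])@s['eef_rot']
print('finger local x,y',np.percentile(l[:,0],[10,50,90]).round(1),np.percentile(l[:,1],[2,50,98]).round(1))
k=w[(w[:,2]>52)&(w[:,2]<61)&(np.hypot(w[:,0]-577,w[:,1]+254)<40)]
l=(k-s['tool_pos'])@s['eef_rot']
print('cap local',l.mean(0).round(1),np.percentile(l,[2,98],axis=0).round(1))
print(s['tool_pos'])
"
```

```text
finger local x,y [ 5.7  8.9 11.5] [-12.4  -1.2  11.7]
cap local [-0.1 -0.2 16.2] [[-15.5 -15.1  12.3]
 [ 14.8  14.4  20.3]]
[ 577.28357024 -254.27491429   72.85664984]
```

The tip is centred over the spare blue cap within about 2 mm. I'll lower 1.3 cm and hold.

```bash
python3 -m pendant '[[[-0.1,0,0.7],0,-1],[[0,0,0.6],0,-1],[[0,0,0],0,-1],[[0,0,0],0,-1],[[0,0,0],0,-1],[[0,0,0],0,-1],[[0,0,0],0,-1],[[0,0,0],0,-1],[[0,0,0],0,-1],[[0,0,0],0,-1],[[0,0,0],0,-1],[[0,0,0],0,-1],[[0,0,0],0,-1],[[0,0,0],0,-1],[[0,0,0],0,-1],[[0,0,0],0,-1],[[0,0,0],0,-1],[[0,0,0],0,-1],[[0,0,0],0,-1],[[0,0,0],0,-1]]'
python3 -c "
from h import *
go(453,-78,120)
p,d=r.snapshot('scene');cv2.imwrite('pics/sc10.png',cv2.resize(p[140:220,210:310],None,fx=7,fy=7,interpolation=cv2.INTER_CUBIC)[:,:,::-1])
for n in ('scene',):
    h=cv2.cvtColor(p,cv2.COLOR_RGB2HSV);m=cv2.inRange(h,(50,100,30),(80,255,255));m[:, :290]=0;m[230:]=0
    N,L,S,C=cv2.connectedComponentsWithStats(m)
    for i in range(1,N):
        if S[i,4]>30: dd=np.median(d[L==i]);print(S[i],C[i].round(1),pt(n,*C[i],dd).round(1),cast(n,*C[i],21).round(1))
"
```

```text
time: 21.25
tool_pos: [576.1, -254.8, 58.9]
eef_rot: [[0.543, 0.84, -0.0], [0.84, -0.543, 0.0], [0.0, -0.0, -1.0]]
wrist_force: [-0.1, 0.9, -0.2]
gripper_width: 0.4
21.25 [ 576.1 -254.8   58.9] 0.4015176122750279 [ 0.11  0.8   0.45  1.7  -0.47  0.75  0.21] [-0.1  0.9 -0.2]
[[ 0.543  0.84  -0.   ]
 [ 0.84  -0.543  0.   ]
 [ 0.    -0.    -1.   ]]
tool shift cm [  8.16 -19.93  -6.11]
[307 173  15  12 141] [314.1 178.7] [ 440.3 -175.1   31.8] [ 435.1 -182.4   21. ]
```

View pics/sc10.png

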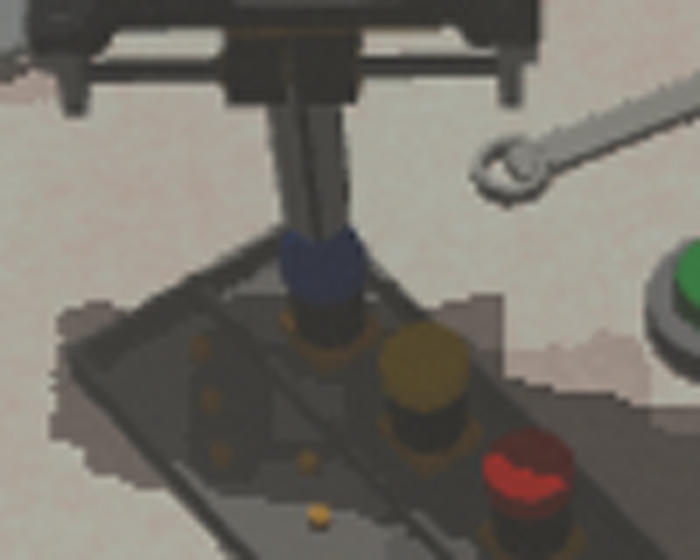

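The spare was pointed at for about 1.8 s: the tips are over the blue cap, gap about 22 mm. Now up, back toward the robot, and over the small button.

```bash
python3 -m pendant '[[[0,0,-2.5],0,-1],[[0,0,-2.5],0,-1],[[0,0,-3],0,-1],[[-0.9,-2.4,0],0,-1],[[-1,-2.4,0],0,-1],[[-0.9,-2.4,0],0,-1],[[-1,-2.4,0],0,-1],[[2.4,-2.1,0],0,-1],[[2.4,-2.1,0],0,-1],[[2.4,-2.1,0],0,-1],[[2.4,-2.1,0],0,-1],[[2.4,-2,0],0,-1],[[0,0,2.5],0,-1],[[0,0,2.5],0,-1],[[0,0,2],0,-1],[[0,0,0],0,-1],[[0,0,0],0,-1]]'
python3 -c "
from h import *
go(453,-78,20)
p,d=r.snapshot('scene');cv2.imwrite('pics/sc11.png',cv2.resize(p[150:250,270:390],None,fx=6,fy=6,interpolation=cv2.INTER_CUBIC)[:,:,::-1])
h=cv2.cvtColor(p,cv2.COLOR_RGB2HSV);m=cv2.inRange(h,(50,100,30),(80,255,255));m[:, :290]=0;m[230:]=0
N,L,S,C=cv2.connectedComponentsWithStats(m)
for i in range(1,N):
    if S[i,4]>20: dd=np.median(d[L==i]);print(S[i],C[i].round(1),pt('scene',*C[i],dd).round(1),cast('scene',*C[i],21).round(1))
f=np.load('scene0.npz');p,d=f['p'],f['d']
h=cv2.cvtColor(p,cv2.COLOR_RGB2HSV);m=cv2.inRange(h,(50,100,30),(80,255,255));m[:, :290]=0;m[230:]=0
N,L,S,C=cv2.connectedComponentsWithStats(m)
for i in range(1,N):
    if S[i,4]>20: dd=np.median(d[L==i]);print('at start',S[i],C[i].round(1),pt('scene',*C[i],dd).round(1),cast('scene',*C[i],21).round(1))
"
```

```text
time: 23.0
tool_pos: [452.7, -77.6, 69.1]
eef_rot: [[0.544, 0.839, -0.0], [0.839, -0.544, -0.0], [-0.0, -0.0, -1.0]]
wrist_force: [0.2, -0.8, 0.3]
gripper_width: 0.7
23.0 [452.7 -77.6  69.1] 0.6926821598140096 [-0.18  0.61  0.42  2.16 -0.52  0.48  0.07] [ 0.2 -0.8  0.3]
[[ 0.544  0.839 -0.   ]
 [ 0.839 -0.544 -0.   ]
 [-0.    -0.    -1.   ]]
tool shift cm [-0.02  0.05  4.91]
[307 173  15  12 143] [314.  178.7] [ 440.2 -175.5   31.5] [ 435.2 -182.6   21. ]
at start [307 173  15  12 135] [314.  178.6] [ 440.2 -175.8   31.5] [ 435.2 -182.9   21. ]
at start [326 202  11   9  74] [330.8 205.8] [452.4 -79.6  23. ] [451.5 -80.8  21. ]
```

View pics/sc11.png

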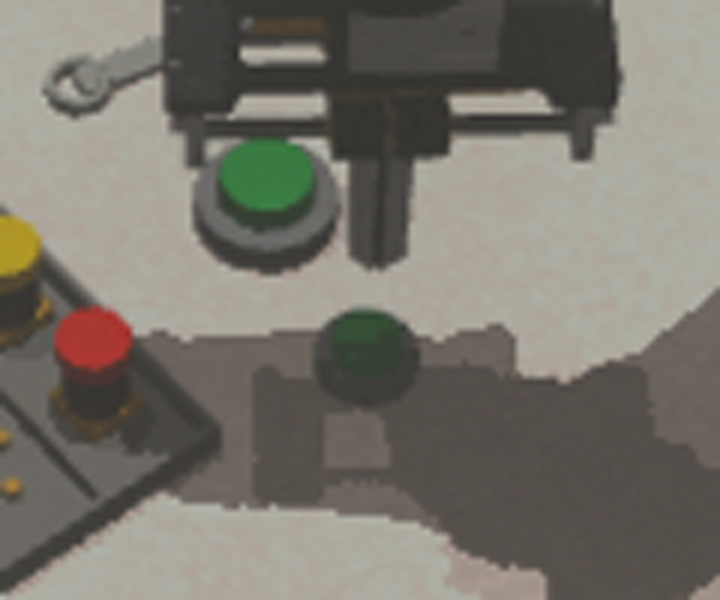

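```bash
python3 -m pendant '[[[-0.1,0,2],0,-1],[[0,0,2],0,-1],[[0,0,1.3],0,-1],[[0,0,0.5],0,-1],[[0,0,0],0,-1],[[0,0,0],0,-1]]'
python3 -m pendant '[[[0,0,0.3],0,-1],[[0,0,0.3],0,-1],[[0,0,0],0,-1],[[0,0,0],0,-1]]'
python3 -m pendant '[[[0,0,0.2],0,-1],[[0,0,0],0,-1]]'
```

```text
time: 23.65
tool_pos: [452.8, -78.3, 11.7]
eef_rot: [[0.543, 0.84, 0.001], [0.84, -0.543, -0.0], [0.001, 0.001, -1.0]]
wrist_force: [-0.3, 0.5, 0.3]
gripper_width: 0.3
time: 24.05
tool_pos: [452.8, -78.2, 5.1]
eef_rot: [[0.543, 0.84, 0.001], [0.84, -0.543, -0.0], [0.0, 0.001, -1.0]]
wrist_force: [0.3, 0.5, 1.8]
gripper_width: 1.0
time: 24.25
tool_pos: [452.8, -78.2, 2.9]
eef_rot: [[0.543, 0.84, 0.001], [0.84, -0.543, -0.0], [0.0, 0.001, -1.0]]
wrist_force: [2.1, 0.1, 3.3]
gripper_width: 0.5
```

```bash
python3 -m pendant '[[[0,0,0.2],0,-1],[[0,0,0],0,-1]]'
python3 -m pendant '[[[0,0,0.1],0,-1],[[0,0,0.1],0,-1],[[0,0,0],0,-1]]'
```

```text
time: 24.45
tool_pos: [452.8, -78.2, 0.9]
eef_rot: [[0.543, 0.84, 0.001], [0.84, -0.543, -0.0], [0.0, 0.001, -1.0]]
wrist_force: [2.0, 1.0, 5.1]
gripper_width: 0.4
time: 24.75
tool_pos: [452.9, -78.2, 0.3]
eef_rot: [[0.544, 0.839, 0.002], [0.839, -0.544, 0.001], [0.002, 0.002, -1.0]]
wrist_force: [-0.1, 0.7, 22.2]
gripper_width: 0.6
```

```bash
python3 -m pendant '[[[0,0,0.1],0,-1],[[0,0,0],0,-1],[[0,0,0],0,-1]]'
```

```text
time: 25.05
tool_pos: [452.9, -78.2, 0.1]
eef_rot: [[0.544, 0.839, 0.003], [0.839, -0.544, 0.001], [0.002, 0.002, -1.0]]
wrist_force: [-1.8, 1.4, 32.4]
gripper_width: 0.4
```

The force rose from about 5 N to over 30 N with hardly any more travel, so the button is on its stop. Now release and lift clear.

```bash
python3 -m pendant '[[[0,0,-0.5],0,-1],[[0,0,-1],0,-1],[[0,0,-2],0,-1],[[0,0,-3],0,-1],[[0,0,-3],0,-1],[[0,0,-3],0,-1],[[0,0,0],0,-1],[[0,0,0],0,-1],[[0,0,0],0,-1],[[0,0,0],0,-1],[[0,0,0],0,-1]]'
python3 -c "
from h import *
go(453,-78,120)
p,d=r.snapshot('scene');cv2.imwrite('pics/sc12.png',p[:,:,::-1])
q,_=r.snapshot('top');cv2.imwrite('pics/top12.png',q[:,:,::-1])
h=cv2.cvtColor(p,cv2.COLOR_RGB2HSV);m=cv2.inRange(h,(50,100,20),(80,255,255));m[:, :290]=0;m[230:]=0
N,L,S,C=cv2.connectedComponentsWithStats(m)
for i in range(1,N):
    if S[i,4]>20: dd=np.median(d[L==i]);print(S[i],C[i].round(1),pt('scene',*C[i],dd).round(1))
rng={'red':[(0,6),(174,180)],'yellow':[(24,34)],'blue':[(105,125)]}
h=cv2.cvtColor(p,cv2.COLOR_RGB2HSV)
for k,rs in rng.items():
    m=sum(cv2.inRange(h,(a,120,50),(b,255,255)) for a,b in rs)
    N,L,S,C=cv2.connectedComponentsWithStats(m)
    for i in range(1,N):
        if 50<S[i,4]<400 and S[i,1]>150: print(k,pt('scene',*C[i],np.median(d[L==i])).round(0))
"
```

```text
time: 26.15
tool_pos: [451.3, -78.1, 122.0]
eef_rot: [[0.543, 0.839, -0.002], [0.839, -0.543, 0.0], [-0.001, -0.002, -1.0]]
wrist_force: [0.7, 0.1, -0.2]
gripper_width: 0.4
26.15 [451.3 -78.1 122. ] 0.40730955817607867 [-0.26  0.52  0.53  2.11 -0.45  0.62  0.01] [ 0.7  0.1 -0.2]
[[ 0.543  0.839 -0.002]
 [ 0.839 -0.543  0.   ]
 [-0.001 -0.002 -1.   ]]
tool shift cm [0.1  0.14 0.2 ]
[307 173  15  12 143] [314.  178.7] [ 440.7 -174.7   32.6]
red [ 567. -126.   57.]
red [789.  10.  81.]
red [626. 132.  87.]
yellow [ 571. -191.   57.]
yellow [613. 195.  86.]
blue [ 576. -256.   56.]
blue [601. 259.  87.]
```

View pics/sc12.png

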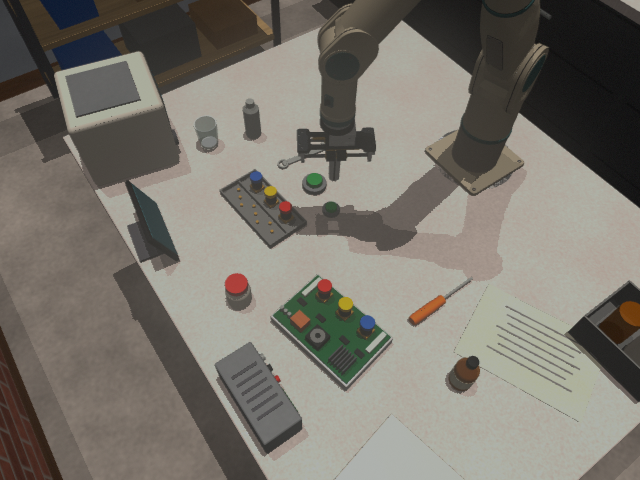

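View pics/top12.png

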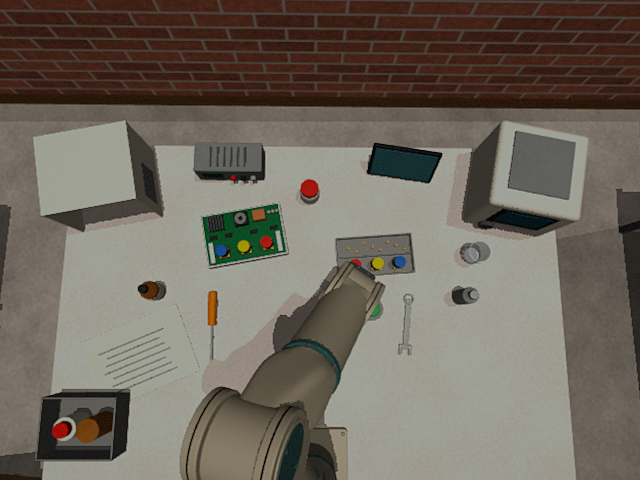

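Nothing has moved: the caps, jar, bottles and tools are at the same pixels as at the start. One last check of the button's height, then I hand in.

```bash
python3 -c "
from h import *
p,d=r.snapshot('scene')
D0=np.load('scene0.npz')['d']
for D in (D0,d): print(pt('scene',331,206,np.median(D[204:208,329:334])).round(1))
print(r.sense()['wrist_force'].round(1)); r.job_done()
"
```

```text
[452.2 -79.1  22.7]
[452.1 -79.1  22.7]
[ 1.3 -0.   0.4]
the job is handed in; nothing more can be done
```

I did the job in the order asked and handed it in at about 26 s. I pointed at the fitted blue valve, then at the spare blue valve, then pressed the small green button and let it come up.

- **Pointing:** the closed fingertips were about 21 mm above the fitted cap and about 22 mm above the spare's, centred within about 3 mm. I held each for about 1.8 s.
- **Button:** I pressed it until it hit its stop. The force rose from about 5 N to 32 N with almost no further travel. It is back at its starting height of 22.7 mm.
- **Everything else:** all the valve caps and the jar lid measure within about 2 mm of their starting positions. In the last pictures the other objects also look unmoved. The arm is clear of everything, with wrist force close to zero.

**Fingertip height disagreed with the description:** the cameras showed the tips about 19 mm above the reported TCP height, not 19 mm below it. A careful descent over empty bench touched nothing below the height where the description predicted contact, and the button was touched where the cameras predicted. I therefore used the camera heights throughout.

Because of that mismatch, my first hover over the fitted blue valve was about 59 mm above the cap, too high to count. I repeated it at the right height before going on to the spare.

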